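# Unlatch the sample incubator and hold its lid at sixty degrees

### The arm

A 6-joint arm with a two-finger parallel gripper is mounted at the origin on a cart in front of the work surface, level with it; the furniture and walls round the work are solid. World frame = base frame: x ahead of the robot, y to its left, z up, the work surface at z = 0. Lengths are in m, angles in rad, forces in N, time in s.
With the tool pointing down it reaches from about 0.35 to 0.95 m from the base axis. Payload 17.4 kg.
Tool frame: the origin (TCP) lies at the centre of the arm's flange, where the gripper is bolted on; the fingertips stand 186 mm ahead of it and the grasp point (between the pads) lies 167 mm ahead of it (arm.tcp_to_tips is the distance from the TCP to the fingertips, in m); z points along the fingers, y is the line along which they close (so a half turn about z gives the same grasp; the last joint's range is limited). The gripper opens to 93 mm and grips with 3 to 60 N. Pads are 15 mm wide; open, the fingers measure 128 mm over their backs; the gripper's body (75 mm by 188 mm) begins 65 mm behind the grasp point.
Start: joints at [1.13, 0.116, 1.442, -0, 1.584, -0.038], TCP at [0.265, 0.621, 0.405] pointing down, gripper open.
Joint ranges: [-2.83, 2.83], [-0.83, 2.19], [0.07, 2.5], [-1.14, 4.28], [0.01, 3], [-2.97, 2.97]. Speed limits (rad/s): [1.89, 1.89, 2.22, 3.14, 3.14, 3.14].

### API

Orientations are given as a unit quaternion [w, x, y, z].
In Python, from workcell import arm, read_camera, camera_params, ticket gives the robot as it stands. The module is installed in compiled form; this text tells all that it offers.
- The arm moves only by the tool carry_out, never from a script. Its argument "increments" is a list of rows, each a list of 7 numbers: the shift along the tool's x, y, z in m, then the turn, a rotation vector about the tool's x, y, z in units of 5 degrees (1.0 is 5 degrees), then the finger opening in m, from 0 to 0.093. A call has 1 to 12 rows; each row is the pose to reach, as a shift and turn from the pose commanded when the call began, along the tool's axes at that moment; what a row does not reach only later rows make up. A row lasts 1/12 s, in which the tool goes at most 41.7 mm and 7.16 degrees, less where a joint would pass 70% of its speed; a pose out of reach is approached as far as the arm can. A call with a gripper value outside its range is refused whole. The fingers move at their own pace and stop on an object; "newtons" is the grip in N (left out, the last holds). Time passes only in rows, so rows that repeat a pose let the fingers close. It gives the time, the measured TCP pose, the force, the opening and the grip force at its end, in the units of the state.
- arm.sense(): the state, without advancing time (a new reading comes with each control period).
- read_camera(name): name is "side" or "top" or "wrist"; returns the picture (384x512x3 uint8, red, green, blue); there is no depth.
- camera_params(name): a dict with "intrinsics" (3x3 intrinsics, pixels), "T" (4x4, takes a point from camera to world coordinates). Camera axes: x right, y down, z forward; pixel columns grow to the right and rows downward; lengths in m; the calibration is good to about 2 mm. The wrist camera is an equidistant fisheye: a pixel r from the principal point sees the ray r / f radians off the axis. A picture is of the moment at which its call begins: read the wrist's pose just before it. camera_params takes no time and is no camera call; for the wrist camera it gives the pose at the moment of the call.
- ticket.sign_off(): hands the job in; it is judged then, once.
The state is a dict: "clock": time; "joint_positions": joint angles; "qvel": joint speeds; "effort": joint torques, N m; "eef_pos": TCP position; "tcp_rot": TCP orientation; "ft_force": force on the tool from outside, world axes, zero at the start; "ft_torque": the same for the moment, N m; "finger_gap": finger opening in m; "grasp_force": force on a finger pad.
Only numpy, scipy, OpenCV 4.12 (cv2) and the standard library are available. Lean on these libraries where they do the work, as an engineer would, in place of code of your own. Each camera call takes 0.05 s, during which the arm holds its last target. There are 200 camera calls.

### The job

Open the small sample incubator so that the vials in it can be looked at: press the black latch paddle at its front down until it clicks and stays down by itself, then take the lid by its bar handle, raise it to 60 degrees from closed and keep it there. The lid drops shut if let go, so finish while still holding it still, within about five degrees; leave the loose things around it where they stand.

Things in the scene. Friction and masses are not known exactly. Their poses are not given: they have to be found in the camera images.
- incubator: Fixed white box 150 mm deep (x), 220 mm wide (y), 92 mm high, with a grey lid on top and five capped vials inside. Origin: centre of its underside, on the worktop. Its own -x is the front (latch, front panel), z up. It is turned up to about half a radian on the worktop.
- lid (a joint): Lid angle in rad about the rear hinge line: 0 shut, growing as the front edge rises; stop at 1.5. The lid weighs 0.25 to 0.5 kg, is not balanced and falls shut from every angle. While the latch is up, its hook lies over a tab on the lid's front edge and the lid cannot rise more than about 1 degree.
- lid_hinge (a point): Middle of the lid's hinge line: 81 mm behind (+x) the incubator's origin and 99 mm above the worktop; its axes are those of the incubator (hinge line = y).
- handle_bar (a point): Middle of the lid's steel bar handle: 12 mm thick, 110 mm long, along the hinge direction, on two posts 94 mm apart. It moves with the lid (lid's axes): 135 mm in front of the hinge line, 47 mm above it, 35 mm to the +y side of lid_hinge. Lid shut: centre 146 mm above the worktop, 36 mm clear under it. It may turn between the finger pads as the lid rises, so a gripper can stay pointing down.
- latch (a joint): Angle of the latch lever in rad: 0 up (latched), growing as the paddle goes down, hard stop 0.48. A spring pushes it up; from about 0.15 to 0.28 a ball detent resists (3 to 5 N at the paddle, the spring included), then snaps, and the lever stays at about 0.36 by itself, its hook clear of the lid. It does not catch the lid again while down.
- paddle (a point): Pressing point: middle of the top of the black latch paddle (40 mm front to back, 34 wide) at the front, right-hand (-y) end: 147 mm in front of the incubator's origin, 75 mm to -y, 65 mm high. It swings 62 mm in front of a pivot 58 mm high; sinks about 22 mm to the detent, 30 mm to the stop. A steel hook behind it rises 46 mm higher and, lever down, leans to 22 mm behind this point.
- beaker: Loose clear glass beaker, 54x61 mm, 71 mm high, right of the incubator; to be left alone. Origin: centre of its underside.
- spare_vial: Loose capped vial, 25 mm across, 64 mm high, in front of the incubator; to be left alone. Origin: centre of its underside.
- timer: Loose white timer, 66x66 mm, 19 mm high, to be left alone. Origin: centre of its underside.
- tape: Loose roll of tape lying flat, 96 mm across, 25 mm high, to be left alone. Origin: centre of its underside.
- cup: Loose small white cup, 45 mm across, 28 mm high, to be left alone. Origin: centre of its underside.

How it is judged:
By the outcome, as a careful person would: the job done as asked, in the order asked, and still so for the second after the job is handed in, while the arm keeps its last pose, push and grip.
It also fails if it takes over 51 s, if anything falls off the work surface, if the arm or the gripper's body presses on something with over 40 N, if the wrist force passes 120 N, or if a joint passes its speed limit or range.

## Working session

There is one attempt and no reset: what is moved stays moved. The work goes in short steps, Python scripts to look and compute and a tool call to move; the robot and the scene stay as the last step left them, time stands still between calls to the robot, and variables do not carry over. Pictures are saved under pics/ and viewed, at most 10 in all, crops included, and the job is handed in when it is done.

Besides the shell and the picture viewer there is one more tool, called after "Emit:" as name([rows], argument=value, ...), one row to a line, values as JSON. carry_out: Moves the arm, as the interface text tells. Its arguments: {"type":"object","properties":{"increments":{"type":"array"},"newtons":{"type":"number"}},"required":["increments"]}

```bash
mkdir -p pics; python3 - <<'E'
from workcell import arm, read_camera, camera_params
import cv2, numpy as np
np.set_printoptions(precision=4,suppress=True)
for n in ("side","top"):
    cv2.imwrite(f"pics/{n}0.png",cv2.cvtColor(read_camera(n),cv2.COLOR_RGB2BGR))
    p=camera_params(n);print(n,p["intrinsics"],p["T"])
s=arm.sense();print(s["clock"],s["eef_pos"],s["tcp_rot"],s["ft_force"],arm.tcp_to_tips)
E
```

```text
side [[384.2819   0.     261.9036]
 [  0.     384.2819 190.0729]
 [  0.       0.       1.    ]] [[ 0.9445 -0.1305  0.3014  0.2565]
 [-0.3284 -0.3645  0.8714 -0.7241]
 [-0.0038 -0.922  -0.3871  0.4757]
 [ 0.      0.      0.      1.    ]]
top [[352.6391   0.     257.3755]
 [  0.     352.6391 185.4049]
 [  0.       0.       1.    ]] [[-0.022  -0.9954  0.0931  0.4691]
 [-0.9997  0.0206 -0.0159  0.1241]
 [ 0.0139 -0.0935 -0.9955  1.0291]
 [ 0.      0.      0.      1.    ]]
0.1 [0.2646 0.621  0.4041] [-0.0001  0.2     0.9798 -0.0005] [ 0.4298  0.4323 -0.4933] 0.1861
```

View pics/top0.png

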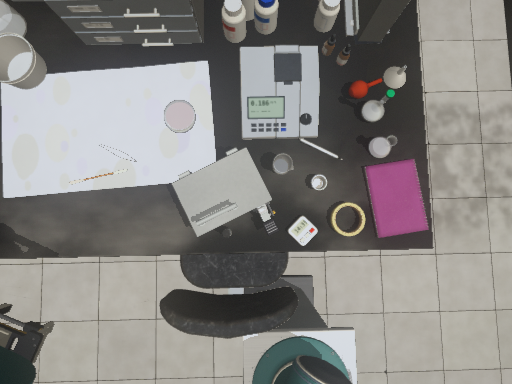

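View pics/side0.png

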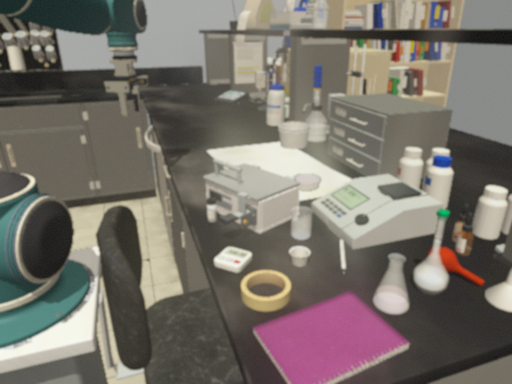

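The top view shows the incubator centred near (222,192), the bar near (212,211) and the paddle near (268,224). The spare vial is near (228,233) and the timer at (303,231). I'll zoom in.

```bash
python3 - <<'E'
import cv2, numpy as np
a=cv2.imread("pics/top0.png")[140:245,160:320]; b=cv2.imread("pics/side0.png")[155:280,190:330]
a=cv2.resize(a,None,fx=5,fy=5,interpolation=cv2.INTER_CUBIC);b=cv2.resize(b,None,fx=4.7,fy=4.7,interpolation=cv2.INTER_CUBIC)
cv2.imwrite("pics/topc.png",a);cv2.imwrite("pics/sidec.png",b)
E
```

```text
(no output)
```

View pics/topc.png

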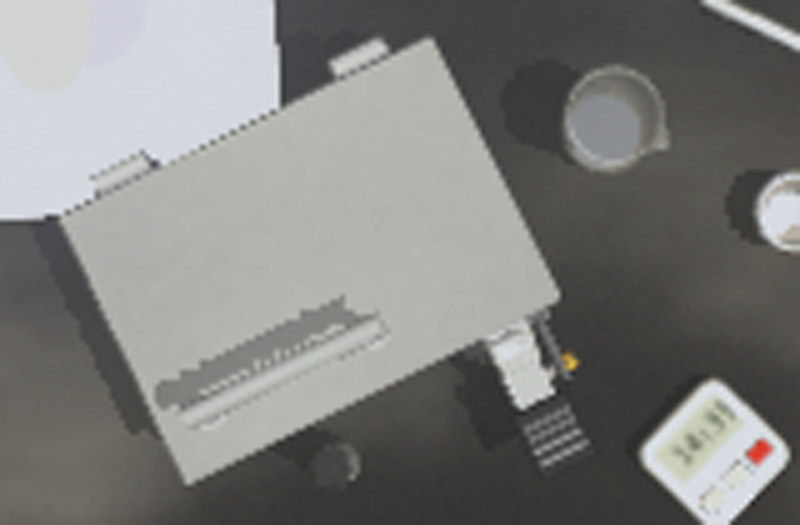

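View pics/sidec.png

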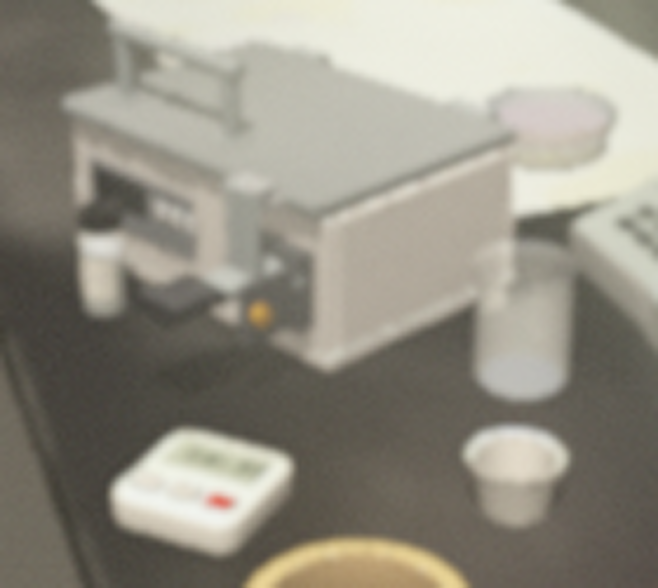

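```bash
cat > h.py <<'E'
import numpy as np
from workcell import camera_params
def ray(n,uv,z):
    p=camera_params(n);T=p["T"]
    d=T[:3,:3]@np.linalg.inv(p["intrinsics"])@[uv[0],uv[1],1]
    return T[:3,3]+d*(z-T[2,3])/d[2]
def proj(n,P):
    p=camera_params(n);T=p["T"];q=p["intrinsics"]@T[:3,:3].T@(P-T[:3,3]);return q[:2]/q[2]
E
python3 - <<'E'
from h import *
from scipy.optimize import least_squares
np.set_printoptions(precision=4,suppress=True)
t=lambda x,y:(160+x/5-.4,140+y/5-.4)
s=lambda x,y:(190+x/4.7-.4,155+y/4.7-.4)
L=[ray("top",t(*c),.104) for c in [(62,215),(432,38),(558,297),(188,485)]]
print("lid",np.array(L)); 
e=[L[1]-L[0],L[2]-L[3],L[1]-L[2],L[0]-L[3]]
print([np.linalg.norm(v) for v in e],[np.arctan2(v[1],v[0]) for v in e])
B=[ray("top",t(*c),.150) for c in [(183,415),(384,326)]];print("bar",B,np.linalg.norm(B[0]-B[1]),np.arctan2(*(B[0]-B[1])[1::-1]))
P=np.mean([ray("top",t(*c),.065) for c in [(523,425),(567,402),(590,445),(545,470)]],0);print("pad",P)
print("vial",ray("top",t(335,465),.064),"timer",ray("top",t(715,455),.019), "beaker",ray("top",t(612,118),.07))
obs=[("top",t(283,370),(-.054,.035,.150)),("top",t(556,435),(-.147,-.075,.065)),
 ("side",s(180,68),(-.054,.035,.146)),("side",s(185,298),(-.147,-.075,.065)),
 ("side",s(330,368),(-.075,-.110,0)),("side",s(500,285),(.075,-.110,0))]
mid=(np.mean(L,0))
def W(q,p):
    c,S=np.cos(q[2]),np.sin(q[2]);return np.array([q[0]+c*p[0]-S*p[1],q[1]+S*p[0]+c*p[1],p[2]])
def f(q):
    r=[proj(n,W(q,p))-o for n,o,p in obs]
    a=np.array(L)[:,:2]
    r.append(300*np.array([W(q,(0,0,0))[:2]-mid[:2]])[0]@np.array([[-np.sin(q[2])],[np.cos(q[2])]]))
    return np.concatenate(r)
r=least_squares(f,[mid[0],mid[1],-.4],loss="soft_l1");print(r.x);print(r.fun)
for p in [(.081,0,.099),(-.054,.035,.146),(-.147,-.075,.065)]:print(W(r.x,p))
E
```

```text
lid [[0.5677 0.3335 0.104 ]
 [0.6583 0.1373 0.104 ]
 [0.519  0.0737 0.104 ]
 [0.4255 0.2682 0.104 ]]
[np.float64(0.21611752474975837), np.float64(0.21581544427254162), np.float64(0.15313776634710793), np.float64(0.156393434943754)] [np.float64(-1.1378174203775806), np.float64(-1.1227253561715689), np.float64(0.42794822920297615), np.float64(0.430141665698745)]
bar [array([0.4621, 0.2633, 0.15  ]), array([0.5039, 0.1633, 0.15  ])] 0.10847161884815974 1.9670319626946324
pad [0.4458 0.0745 0.065 ]
vial [0.4326 0.1949 0.064 ] timer [ 0.4317 -0.0181  0.019 ] beaker [0.6187 0.0396 0.07  ]
[0.5463 0.2064 0.4604]
[-0.0172  0.3404  0.2527 -0.6723 -1.4207 -4.5355 -0.6283 -1.4543  0.4853
  1.9585  2.5298  0.2986  0.3792]
[0.6188 0.2424 0.099 ]
[0.4823 0.2137 0.146 ]
[0.4479 0.0739 0.065 ]
```

The fit is consistent: lid 216×154 mm, bar 108 mm, and bar-to-paddle 144.0 mm against 143.7 mm given. Yaw is about 0.44. I'll write a move helper and go above the paddle.

```bash
cat >> h.py <<'E'
from scipy.spatial.transform import Rotation as Ro
from workcell import arm
YAW=.44; PAD=np.array([.4465,.0743]); AX=np.array([np.cos(YAW),np.sin(YAW)]); AY=np.array([-AX[1],AX[0]])
ORG=PAD+.147*AX+.075*AY
def inc(x,y,z): return np.r_[ORG+x*AX+y*AY,z]
def go(tcp,psi,tilt=0):
    "shift (tool axes) and turn (5 deg units) to put the TCP at tcp, tool down, tool y at world angle psi"
    s=arm.sense();q=s["tcp_rot"];R=Ro.from_quat([q[1],q[2],q[3],q[0]])
    y=np.array([np.cos(psi),np.sin(psi),0]);z=np.array([0,0,-1.]);T=Ro.from_matrix(np.c_[np.cross(y,z),y,z])
    print("t",s["clock"],"eef",s["eef_pos"].round(4) if hasattr(s["eef_pos"],"round") else s["eef_pos"],"F",np.round(s["ft_force"],1))
    print("shift",np.round(R.inv().apply(np.array(tcp)-s["eef_pos"]),4),"turn",np.round((R.inv()*T).as_rotvec(degrees=True)/5,3))
E
python3 -c "
from h import *
print(ORG,inc(-.054,.035,.146)); go(inc(-.152,-.075,.296),2.011)"
```

```text
[0.54755303 0.20476948] [0.48378856 0.21343505 0.146     ]
t 0.1 eef [0.2646 0.621  0.4041] F [ 0.4  0.4 -0.5]
shift [-0.3783 -0.4353  0.1085] turn [-1.00e-02 -6.00e-03 -9.66e+00]
```

Emit:
carry_out([
  [-0.378,-0.435,0,0,0,-9.66,0],
  [-0.378,-0.435,0,0,0,-9.66,0],
  [-0.378,-0.435,0,0,0,-9.66,0],
  [-0.378,-0.435,0,0,0,-9.66,0],
  [-0.378,-0.435,0,0,0,-9.66,0],
  [-0.378,-0.435,0,0,0,-9.66,0],
  [-0.378,-0.435,0,0,0,-9.66,0],
  [-0.378,-0.435,0,0,0,-9.66,0],
  [-0.378,-0.435,0,0,0,-9.66,0],
  [-0.378,-0.435,0,0,0,-9.66,0],
  [-0.378,-0.435,0,0,0,-9.66,0],
  [-0.378,-0.435,0,0,0,-9.66,0],
], newtons=20)

```text
clock: 1.1
eef_pos: [0.4172, 0.1466, 0.4048]
tcp_rot: [0.0, -0.219, 0.976, -0.0]
ft_force: [0.7, 0.4, -1.0]
finger_gap: 0.0177
grasp_force: 0.0
```

```bash
python3 -c "
from h import *
go(inc(-.152,-.075,.296),2.011)"
```

```text
t 1.1 eef [0.4172 0.1466 0.4048] F [ 0.7  0.4 -1. ]
shift [ 0.0093 -0.0778  0.1088] turn [-0.001  0.004  0.004]
```

Emit:
carry_out([
  [0.009,-0.078,0,0,0,0,0],
  [0.009,-0.078,0,0,0,0,0],
  [0.009,-0.078,0.03,0,0,0,0],
  [0.009,-0.078,0.07,0,0,0,0],
  [0.009,-0.078,0.1,0,0,0,0],
  [0.009,-0.078,0.1,0,0,0,0],
  [0.009,-0.078,0.1,0,0,0,0],
])

```text
clock: 1.68
eef_pos: [0.4423, 0.0741, 0.3044]
tcp_rot: [-0.001, -0.218, 0.976, 0.0]
ft_force: [-0.2, 1.0, 0.8]
finger_gap: 0.0005
grasp_force: 0.0
```

```bash
python3 - <<'E'
from h import *
from workcell import read_camera
import cv2
go(inc(-.152,-.075,.253),2.011)
w=read_camera("wrist");t=read_camera("top")[140:245,200:320];s=read_camera("side")[155:260,200:320]
f=lambda a:cv2.resize(a[:,:,::-1],(400,350),interpolation=cv2.INTER_CUBIC)
a=np.hstack([f(t),f(s)])
cv2.imwrite("pics/m1.png",a); cv2.imwrite("pics/w1.png",w[:,:,::-1])
E
```

```text
t 1.6833 eef [0.4423 0.0741 0.3044] F [-0.2  1.   0.8]
shift [ 0.001  -0.0016  0.0514] turn [ 0.009 -0.026 -0.   ]
```

View pics/m1.png

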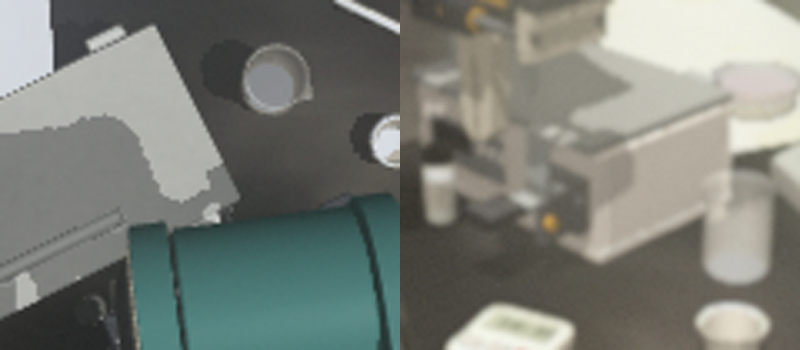

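The side crop shows the closed fingertips at about (480,140), directly above the paddle at (500,205) and clear of the hook. Descending now.

Emit:
carry_out([
  [0.001,-0.002,0.03,0,0,0,0],
  [0.001,-0.002,0.045,0,0,0,0],
  [0.001,-0.002,0.05,0,0,0,0],
  [0.001,-0.002,0.055,0,0,0,0],
  [0.001,-0.002,0.06,0,0,0,0],
  [0.001,-0.002,0.06,0,0,0,0],
])

```text
clock: 2.33
eef_pos: [0.4427, 0.072, 0.2453]
tcp_rot: [0.001, -0.218, 0.976, -0.0]
ft_force: [0.9, -0.1, 0.9]
finger_gap: 0.0007
grasp_force: 0.7
```

Emit:
carry_out([
  [0,0,0.003,0,0,0,0],
  [0,0,0.006,0,0,0,0],
  [0,0,0.006,0,0,0,0],
])

```text
clock: 2.58
eef_pos: [0.4426, 0.072, 0.2391]
tcp_rot: [0.001, -0.218, 0.976, 0.0]
ft_force: [0.0, 0.4, 1.2]
finger_gap: 0.0007
grasp_force: 0.5
```

Emit:
carry_out([
  [0,0,0.003,0,0,0,0],
  [0,0,0.006,0,0,0,0],
  [0,0,0.006,0,0,0,0],
])

```text
clock: 2.83
eef_pos: [0.4423, 0.0718, 0.2322]
tcp_rot: [-0.0, -0.218, 0.976, -0.0]
ft_force: [-0.2, 0.2, 1.0]
finger_gap: 0.0003
grasp_force: 0.5
```

Emit:
carry_out([
  [0,0,0.002,0,0,0,0],
  [0,0,0.004,0,0,0,0],
  [0,0,0.004,0,0,0,0],
])

```text
clock: 3.08
eef_pos: [0.4423, 0.0719, 0.2284]
tcp_rot: [-0.0, -0.218, 0.976, 0.0]
ft_force: [0.1, 0.1, 3.8]
finger_gap: 0.0004
grasp_force: 0.9
```

```bash
python3 - <<'E'
from h import *
from workcell import read_camera
import cv2
go(inc(-.152,-.075,.226),2.011)
s=read_camera("side")[165:250,205:285]
w=read_camera("wrist")
f=lambda a,b:cv2.resize(a[:,:,::-1],b,interpolation=cv2.INTER_CUBIC)
cv2.imwrite("pics/m2.png",np.hstack([f(s,(400,425)),f(w[80:380,100:400],(400,425))]))
E
```

```text
t 3.0833 eef [0.4423 0.0719 0.2284] F [0.1 0.1 3.8]
shift [0.0002 0.0004 0.0024] turn [ 0.001 -0.003 -0.   ]
```

View pics/m2.png

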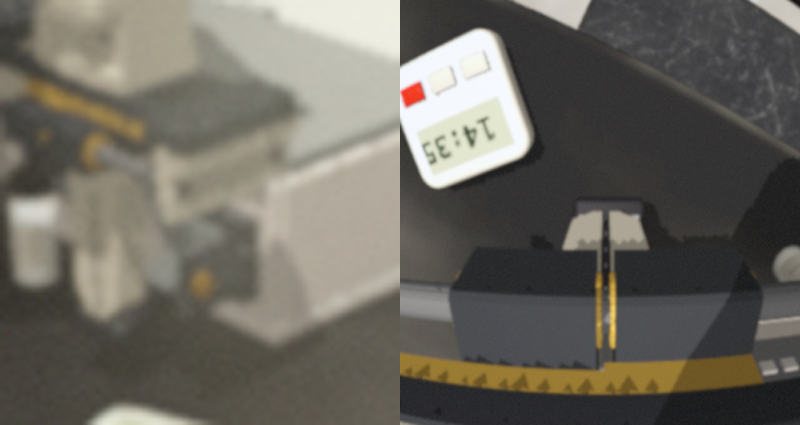

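The fingertips are on the paddle and the hook is leaning forward; upward force is now 3.8 N. I'll press further in small steps and watch for the snap.

Emit:
carry_out([
  [0,0,0.001,0,0,0,0],
  [0,0,0.002,0,0,0,0],
  [0,0,0.002,0,0,0,0],
])

```text
clock: 3.43
eef_pos: [0.4424, 0.0719, 0.2267]
tcp_rot: [0.0, -0.218, 0.976, 0.0]
ft_force: [1.0, 0.3, 3.3]
finger_gap: 0.0004
grasp_force: 1.3
```

Emit:
carry_out([
  [0,0,0.001,0,0,0,0],
  [0,0,0.002,0,0,0,0],
  [0,0,0.002,0,0,0,0],
])

```text
clock: 3.68
eef_pos: [0.4424, 0.0719, 0.2246]
tcp_rot: [-0.0, -0.218, 0.976, -0.0]
ft_force: [0.7, 0.3, 2.9]
finger_gap: 0.0005
grasp_force: 1.4
```

Emit:
carry_out([
  [0,0,0.001,0,0,0,0],
  [0,0,0.002,0,0,0,0],
  [0,0,0.002,0,0,0,0],
])

```text
clock: 3.93
eef_pos: [0.4424, 0.0719, 0.2226]
tcp_rot: [-0.0, -0.218, 0.976, 0.0]
ft_force: [0.6, 0.1, 3.9]
finger_gap: 0.0001
grasp_force: 1.5
```

Emit:
carry_out([
  [0,0,0.001,0,0,0,0],
  [0,0,0.002,0,0,0,0],
  [0,0,0.002,0,0,0,0],
])

```text
clock: 4.18
eef_pos: [0.4426, 0.0719, 0.2216]
tcp_rot: [0.0, -0.218, 0.976, -0.0]
ft_force: [-3.4, 0.5, 13.7]
finger_gap: 0.0002
grasp_force: 6.9
```

Emit:
carry_out([
  [0,0,0.001,0,0,0,0],
  [0,0,0.001,0,0,0,0],
  [0,0,0.001,0,0,0,0],
])

```text
clock: 4.43
eef_pos: [0.4427, 0.072, 0.2212]
tcp_rot: [0.001, -0.218, 0.976, -0.0]
ft_force: [-4.8, -1.1, 20.1]
finger_gap: 0.0001
grasp_force: 9.8
```

The hard stop was felt (20 N), so the latch is past its detent. Retreating up.

Emit:
carry_out([
  [0,0,-0.02,0,0,0,0],
  [0,0,-0.06,0,0,0,0],
  [0,0,-0.1,0,0,0,0],
  [0,0,-0.14,0,0,0,0],
  [0,0,-0.18,0,0,0,0.03],
  [0,0,-0.18,0,0,0,0.06],
  [0,0,-0.18,0,0,0,0.06],
])

```text
clock: 5.02
eef_pos: [0.4424, 0.0719, 0.4016]
tcp_rot: [0.001, -0.218, 0.976, -0.0]
ft_force: [0.1, 0.4, -0.6]
finger_gap: 0.016
grasp_force: 0.0
```

```bash
python3 -c "
from h import *
go(inc(-.054,.035,.38),.44)"
```

```text
t 5.0167 eef [0.4424 0.0719 0.4016] F [ 0.1  0.4 -0.6]
shift [-0.0977  0.1105  0.0217] turn [1.6000e-02 3.4000e-02 1.8002e+01]
```

Emit:
carry_out([
  [-0.098,0.1105,0,0,0,18,0.06],
  [-0.098,0.1105,0,0,0,18,0.06],
  [-0.098,0.1105,0,0,0,18,0.06],
  [-0.098,0.1105,0,0,0,18,0.06],
  [-0.098,0.1105,0,0,0,18,0.06],
  [-0.098,0.1105,0,0,0,18,0.06],
  [-0.098,0.1105,0,0,0,18,0.06],
  [-0.098,0.1105,0,0,0,18,0.06],
  [-0.098,0.1105,0,0,0,18,0.06],
  [-0.098,0.1105,0,0,0,18,0.06],
  [-0.098,0.1105,0,0,0,18,0.06],
  [-0.098,0.1105,0,0,0,18,0.06],
])

```text
clock: 6.02
eef_pos: [0.4839, 0.2136, 0.3977]
tcp_rot: [-0.001, 0.493, 0.87, -0.001]
ft_force: [0.9, 0.8, 0.8]
finger_gap: 0.0599
grasp_force: 0.0
```

Emit:
carry_out([
  [0,0,0,0,0,1,0.06],
  [0,0,0,0,0,0,0.06],
  [0,0,0,0,0,0,0.06],
])

```text
clock: 6.27
eef_pos: [0.4839, 0.2136, 0.3978]
tcp_rot: [-0.001, 0.489, 0.872, -0.001]
ft_force: [-0.3, -0.1, 0.7]
finger_gap: 0.06
grasp_force: 0.0
```

```bash
python3 - <<'E'
from h import *
from workcell import read_camera
import cv2
go(inc(-.054,.035,.313),.44)
p=camera_params("wrist");s=read_camera("side")[155:260,195:285]
w=read_camera("wrist")
T=p["T"];K=p["intrinsics"]
def fish(P):
    c=T[:3,:3].T@(P-T[:3,3]);th=np.arctan2(np.hypot(c[0],c[1]),c[2]);a=np.arctan2(c[1],c[0])
    return K[0,0]*th*np.cos(a)+K[0,2],K[1,1]*th*np.sin(a)+K[1,2]
w=w[:,:,::-1].copy()
for q in [(-.054,.090,.146),(-.054,-.020,.146),(-.147,-.075,.043)]:
    u=fish(inc(*q));print(u);cv2.circle(w,tuple(int(round(v)) for v in u),3,(0,0,255),1)
f=lambda a,b:cv2.resize(a,b,interpolation=cv2.INTER_CUBIC)
cv2.imwrite("pics/m3.png",np.hstack([f(s[:,:,::-1],(300,350)),f(w,(467,350))]))
E
```

```text
t 6.2667 eef [0.4839 0.2136 0.3978] F [-0.3 -0.1  0.7]
shift [-0.0001  0.0001  0.0848] turn [-0.032 -0.004  1.253]
(np.float64(263.21467091032275), np.float64(141.6806958950435))
(np.float64(248.55200703842968), np.float64(267.7559559529862))
(np.float64(174.15275634095514), np.float64(257.6640441793151))
```

View pics/m3.png

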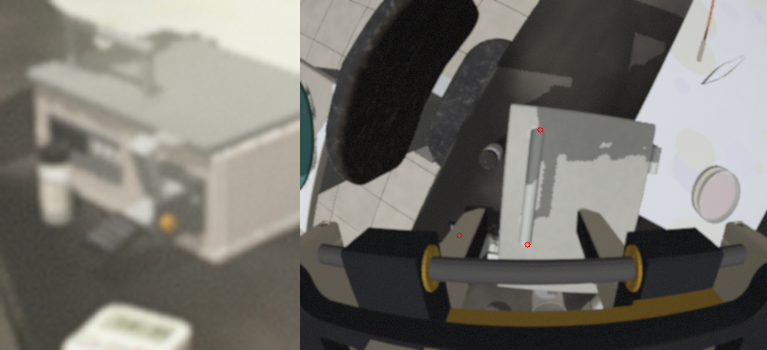

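The side view shows the paddle staying down with the hook leaning clear. In the wrist view the projected bar ends, (540,129) and (528,244), lie on the bar, and it is centred between the fingers. Now I'll square up, descend and grip.

Emit:
carry_out([
  [0,0,0,0,0,1.25,0.06],
  [0,0,0.03,0,0,1.25,0.06],
  [0,0,0.06,0,0,1.25,0.06],
  [0,0,0.075,0,0,1.25,0.06],
  [0,0,0.085,0,0,1.25,0.06],
  [0,0,0.085,0,0,1.25,0.06],
  [0,0,0.085,0,0,1.25,0.03],
  [0,0,0.085,0,0,1.25,0],
  [0,0,0.085,0,0,1.25,0],
  [0,0,0.085,0,0,1.25,0],
  [0,0,0.085,0,0,1.25,0],
  [0,0,0.085,0,0,1.25,0],
], newtons=30)

```text
clock: 7.37
eef_pos: [0.484, 0.2136, 0.3152]
tcp_rot: [0.0, 0.537, 0.843, 0.0]
ft_force: [-0.1, -0.6, 0.0]
finger_gap: 0.0247
grasp_force: 0.0
```

```bash
python3 - <<'E'
from h import *
go(inc(-.054,.035,.313),.44)
s=arm.sense();p0=np.array(s["eef_pos"]);q=s["tcp_rot"];R=Ro.from_quat([q[1],q[2],q[3],q[0]])
for d in range(0,66,3):
    t=np.radians(d);f=lambda t:np.array([-(.135*np.cos(t)-.047*np.sin(t)),.135*np.sin(t)+.047*np.cos(t)])
    dx,dz=f(t)-f(0);w=np.r_[dx*AX,dz];print(d,np.round(R.inv().apply(w),3))
E
```

```text
t 7.3667 eef [0.484  0.2136 0.3152] F [-0.1 -0.6  0. ]
shift [-0.0001 -0.0003  0.0022] turn [ 0.006  0.    -0.043]
0 [0. 0. 0.]
3 [ 0.     0.003 -0.007]
6 [ 0.     0.006 -0.014]
9 [ 0.     0.009 -0.021]
12 [ 0.     0.013 -0.027]
15 [ 0.     0.017 -0.033]
18 [ 0.     0.021 -0.039]
21 [ 0.     0.026 -0.045]
24 [ 0.     0.031 -0.051]
27 [ 0.     0.036 -0.056]
30 [ 0.     0.042 -0.061]
33 [ 0.     0.047 -0.066]
36 [ 0.     0.053 -0.07 ]
39 [ 0.     0.06  -0.074]
42 [ 0.     0.066 -0.078]
45 [ 0.     0.073 -0.082]
48 [ 0.     0.08  -0.085]
51 [ 0.     0.087 -0.087]
54 [ 0.     0.094 -0.09 ]
57 [ 0.     0.101 -0.092]
60 [ 0.     0.108 -0.093]
63 [ 0.     0.116 -0.095]
```

Finish closing, going down the last 2 mm.

Emit:
carry_out([
  [0,0,0.002,0,0,0,0],
  [0,0,0.002,0,0,0,0],
  [0,0,0.002,0,0,0,0],
  [0,0,0.002,0,0,0,0],
  [0,0,0.002,0,0,0,0],
  [0,0,0.002,0,0,0,0],
])

```text
clock: 7.87
eef_pos: [0.4832, 0.2133, 0.3125]
tcp_rot: [-0.001, 0.537, 0.843, -0.002]
ft_force: [-15.0, -6.9, 6.8]
finger_gap: 0.0108
grasp_force: 30.0
```

Gripped (gap 10.8 mm, 30 N), with the bar about 1 mm towards the front. I'll raise along the arc and check the force early.

Emit:
carry_out([
  [0,-0.001,0,0,0,0,0],
  [0,0.0,-0.0035,0,0,0,0],
  [0,0.002,-0.007,0,0,0,0],
  [0,0.0035,-0.0105,0,0,0,0],
  [0,0.005,-0.014,0,0,0,0],
  [0,0.008,-0.021,0,0,0,0],
  [0,0.008,-0.021,0,0,0,0],
])

```text
clock: 8.45
eef_pos: [0.4913, 0.217, 0.3348]
tcp_rot: [-0.0, 0.537, 0.843, -0.0]
ft_force: [-9.4, -4.5, 2.7]
finger_gap: 0.0113
grasp_force: 30.0
```

Emit:
carry_out([
  [0,0.003,-0.006,0,0,0,0],
  [0,0.007,-0.012,0,0,0,0],
  [0,0.011,-0.018,0,0,0,0],
  [0,0.016,-0.024,0,0,0,0],
  [0,0.021,-0.03,0,0,0,0],
  [0,0.026,-0.035,0,0,0,0],
  [0,0.032,-0.04,0,0,0,0],
  [0,0.032,-0.04,0,0,0,0],
])

```text
clock: 9.12
eef_pos: [0.5204, 0.2306, 0.3763]
tcp_rot: [0.0, 0.537, 0.843, -0.0]
ft_force: [-16.4, -6.6, 17.2]
finger_gap: 0.0109
grasp_force: 30.0
```

```bash
python3 - <<'E'
from h import *
from workcell import read_camera
import cv2
go(inc(-.054,.035,.313),.44)
p=np.array(arm.sense()["eef_pos"]);h=inc(.081,.035,.099)
d=p-h;x=d[:2]@AX;z=d[2]-.167;print(x,d[:2]@AY-0,z,"R",np.hypot(x,z),"ang",np.degrees(np.arctan2(.047,.135))*-1-0+ (180-np.degrees(np.arctan2(z,x)))*-1+2*np.degrees(np.arctan2(.047,.135)))
print("lid deg",180-19.2-np.degrees(np.arctan2(z,x)))
s=read_camera("side")[120:260,180:340];w=read_camera("wrist")
f=lambda a,b:cv2.resize(a[:,:,::-1],b,interpolation=cv2.INTER_CUBIC)
cv2.imwrite("pics/m4.png",np.hstack([f(s,(400,350)),f(w,(400,350))]))
E
```

```text
t 9.1167 eef [0.5204 0.2306 0.3763] F [-16.4  -6.6  17.2]
shift [-0.0001 -0.0405  0.0633] turn [-0.002  0.002 -0.042]
-0.09452798996015246 -6.775792891042026e-05 0.11030565410698037 R 0.14526829734623958 ang -30.20914119864002
lid deg 30.204608798692902
```

View pics/m4.png

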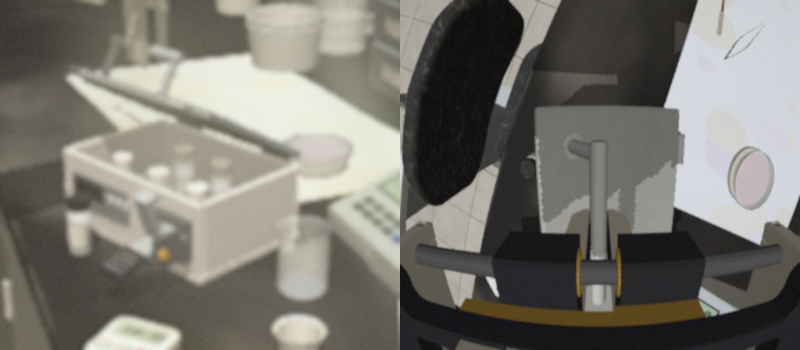

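The side view shows the lid open about 30° with the vials visible, the latch still down, and the bar in the fingers in the wrist view. The force points radially outward, so I'll correct the path outward by about 1.5 mm while continuing to 60°.

Emit:
carry_out([
  [0,-0.0015,-0.002,0,0,0,0],
  [0,0.004,-0.0065,0,0,0,0],
  [0,0.0095,-0.011,0,0,0,0],
  [0,0.0165,-0.015,0,0,0,0],
  [0,0.0225,-0.019,0,0,0,0],
  [0,0.0295,-0.023,0,0,0,0],
  [0,0.0365,-0.026,0,0,0,0],
  [0,0.0365,-0.026,0,0,0,0],
])

```text
clock: 9.88
eef_pos: [0.5545, 0.2464, 0.4013]
tcp_rot: [0.0, 0.537, 0.843, 0.001]
ft_force: [-3.9, -3.3, 7.9]
finger_gap: 0.0109
grasp_force: 30.0
```

```bash
cat >> h.py <<'E'
def lid():
    s=arm.sense();p=np.array(s["eef_pos"]);d=p-inc(.081,.035,.099);x=d[:2]@AX;z=d[2]-.167;F=np.array(s["ft_force"])
    print("t",s["clock"],"x,z,R",np.round([x,z,np.hypot(x,z)],4),"lid deg",160.8-np.degrees(np.arctan2(z,x)),"Fx,Fz",F[:2]@AX,F[2],s["finger_gap"])
E
python3 -c "
from h import *
lid()"
```

```text
t 9.8833 x,z,R [-0.057   0.1353  0.1468] lid deg 47.950072074555436 Fx,Fz -4.948489804804039 7.862238193934181 0.010889755481703855
```

Emit:
carry_out([
  [0,0.006,-0.0025,0,0,0,0],
  [0,0.013,-0.005,0,0,0,0],
  [0,0.02,-0.007,0,0,0,0],
  [0,0.027,-0.009,0,0,0,0],
  [0,0.027,-0.009,0,0,0,0],
  [0,0.027,-0.009,0,0,0,0],
])

```text
clock: 10.38
eef_pos: [0.5786, 0.2576, 0.4096]
tcp_rot: [0.0, 0.537, 0.843, 0.0]
ft_force: [-1.4, -3.1, 5.9]
finger_gap: 0.0114
grasp_force: 30.0
```

```bash
python3 - <<'E'
from h import *
from workcell import read_camera
from scipy.optimize import least_squares
import cv2
lid()
P=np.array([[.4832,.2133,.3125],[.4913,.217,.3348],[.5204,.2306,.3763],[.5545,.2464,.4013],arm.sense()["eef_pos"]])-inc(.081,.035,.099)
X=np.c_[P[:,:2]@AX,P[:,2]-.167]
r=least_squares(lambda c:np.hypot(*(X-c).T)-.143,[0,0]);c=r.x;print(c,r.fun,160.8-np.degrees(np.arctan2(*(X-c).T[::-1])))
s=read_camera("side")[100:240,180:340].copy()
s=cv2.resize(s[:,:,::-1],(800,600)[:2] if 0 else (640,560),interpolation=cv2.INTER_CUBIC)
for a,col in ((55,(255,0,0)),(60,(0,0,255)),(65,(0,255,0))):
  t=np.radians(a)
  # right-hand lid edge top surface, 5 mm over hinge line, out to 160 mm
  q=[proj("side",inc(.081-l*np.cos(t)+.005*np.sin(t),-.108,.099+l*np.sin(t)+.005*np.cos(t))) for l in (.003,.159)]
  q=[tuple(int(v) for v in (u-[180,100])*4) for u in q];cv2.line(s,q[0],q[1],col,1)
cv2.imwrite("pics/m5.png",s)
E
```

```text
t 10.3833 x,z,R [-0.0304  0.1436  0.1468] lid deg 58.8322974721641 Fx,Fz -2.6012644600457095 5.902668651349303 0.011428199959592879
[0.00100408 0.00423515] [-1.65409592e-05  8.48233915e-05 -2.30569635e-04  3.19419566e-04
 -1.58076782e-04] [-2.00692363  7.62293617 28.77990642 46.93407383 58.08602075]
```

View pics/m5.png

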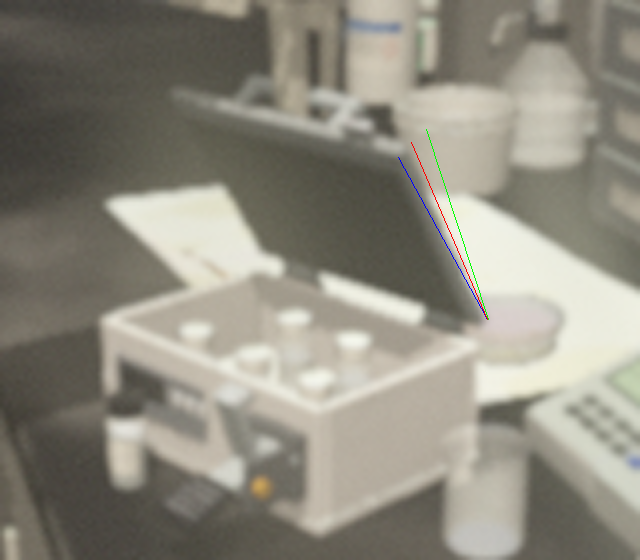

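The side view shows the lid between the 55° and 60° overlay lines, with its edge running from (412,158) to (483,320). The arc fit gives 58 to 60°. The latch is still down and the vials are in view. I'll add about 1° and hold.

Emit:
carry_out([
  [0,0.0025,-0.0005,0,0,0,0],
  [0,0.0025,-0.0005,0,0,0,0],
  [0,0.0025,-0.0005,0,0,0,0],
  [0,0.0025,-0.0005,0,0,0,0],
  [0,0.0025,-0.0005,0,0,0,0],
  [0,0.0025,-0.0005,0,0,0,0],
])

```text
clock: 10.93
eef_pos: [0.5805, 0.2585, 0.41]
tcp_rot: [0.0, 0.537, 0.843, 0.0]
ft_force: [-2.7, -3.5, 5.7]
finger_gap: 0.0109
grasp_force: 30.0
```

```bash
python3 -c "
from h import *
lid();print(np.abs(arm.sense()['qvel']).max())
from workcell import ticket
print(ticket.sign_off())"
```

```text
t 10.9333 x,z,R [-0.0283  0.144   0.1468] lid deg 59.69216754344251 Fx,Fz -3.9212108354758444 5.724489802142976 0.010884170140366576
0.0021457612763798707
the job is handed in; nothing more can be done
None
```

The job is handed in at 10.9 s: the latch is down and holding by itself, the lid is held still by its bar at about 60° (59.7° from the arm's position, within a degree or two), and the arm touched none of the loose things.

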